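# Slide three cartons into an interlocking layer on a small pallet

### The job

Build the layer of three cartons marked out in blue on the small wooden pallet: first the white carton goes crosswise along the left-hand stop, pushed right into the far corner; then the two brown cartons go lengthwise side by side to its right, one against the far stop and the other in front of it, both with an end against the white carton. Slide the cartons with the fingers, without lifting or tipping them, until they lie square and tight against the stops and one another, and leave the other things on the bench alone.

Things in the scene. Friction and masses are not known exactly. Their poses are not given: they have to be found in the camera images.
- pallet: fixed low wooden pallet with a grey feed board flush with it on its right. Origin: on the bench under the centre of the marked layer; x points away from the robot (give or take a small yaw), y to the left, z up; all offsets are along these axes. The flat top is 36 mm above the bench, from x -140 to +66 mm and y -305 to +99 mm; its right and near sides are open
- slab (a point): centre of the layer outlined in blue, on the flat top, axes as the pallet's. The layer fills x -66..+66, y -99..+99 mm from here: white carton centred at x 0, y +66 with its long side along x; brown cartons centred at x +33 and x -33, both at y -33, long side along y
- far_stop (a point): aluminium stop bar along the far side, 12 mm thick, 25 mm higher than the flat top; this point is the middle of its inner upper edge, at x +66 mm; it runs from y -100 to +114 mm
- left_stop (a point): aluminium stop bar along the left side, 12 mm thick, 25 mm higher than the flat top; this point is the middle of its inner upper edge, at y +99 mm; it runs from x -140 to +66 mm
- white_carton_mid (a point): white carton with a blue tape stripe, 132 x 66 x 50 mm high, about 0.3 kg, standing on the marked layer near its middle; this point is its centre (25 mm above its underside); at yaw 0 its long side lies along x. It slides readily on the pallet.
- white_carton: the white carton again; origin at the centre of its underside
- brown_carton_1_mid (a point): brown carton, 132 x 66 x 50 mm high, about 0.3 kg, pale tape stripe along its top; this point is its centre (25 mm above its underside); at yaw 0 its long side lies along y. It starts on the feed board and slides readily. It is one of two alike, interchangeable.
- brown_carton_2_mid (a point): brown carton, 132 x 66 x 50 mm high, about 0.3 kg, pale tape stripe along its top; this point is its centre (25 mm above its underside); at yaw 0 its long side lies along y. It starts on the feed board and slides readily. It is one of two alike, interchangeable.
- brown_carton_1: first brown carton again; origin at the centre of its underside
- brown_carton_2: second brown carton again; origin at the centre of its underside
- tape_roll: bystander: roll of tan tape lying flat, 100 mm across, 25 mm high; origin under its centre
- mug: bystander: green mug, 86 mm across, 96 mm high; origin under its centre
- mouse: bystander: black computer mouse, 108 x 58 x 34 mm; origin under its centre
- etchant: bystander: brown bottle with a black cap, 52 mm across, 105 mm high; origin under its centre
- powder_jar: bystander: white jar with a black lid, 66 mm across, 84 mm high; origin under its centre

How it is judged:
By the outcome, as a careful person would: the job done as asked, in the order asked, and still so for the second after the job is handed in, with the robot touching nothing.
It also fails if it takes over 67 s, if anything falls off the work surface, if the arm or the gripper's body presses on something with over 40 N, if the wrist force passes 120 N, or if a joint passes its speed limit or range.

### The arm

A 6-joint arm with a two-finger parallel gripper is mounted at the origin on a cart in front of the work surface, level with it; the furniture and walls round the work are solid. World frame = base frame: x ahead of the robot, y to its left, z up, the work surface at z = 0. Lengths are in m, angles in rad, forces in N, time in s.
With the tool pointing down it reaches from about 0.35 to 0.775 m from the base axis. Payload 5.5 kg.
Tool frame: the origin (TCP) lies on the front face of the gripper's body, between the roots of the fingers; the fingertips stand 73 mm ahead of it and the grasp point (between the pads) lies env.tcp_to_grasp ahead of it (env.tcp_to_grasp is the distance from the TCP to the grasp point, in m); z points along the fingers, y is the line along which they close (so a half turn about z gives the same grasp; the last joint's range is limited). The gripper opens to 85 mm and grips with 20 to 120 N. Pads are 22 mm wide; open, the fingers measure 114 mm over their backs; the gripper's body (76 mm by 85 mm) begins 54 mm behind the grasp point. The pads swing forward as they close: fully open they stand 13 mm farther back than shut.
Start: joints at [-1.417, 0.313, 0.046, 1.304, 0, 1.431], TCP at [0.167, -0.55, 0.304] pointing down, gripper open.
Joint ranges: [-2.76, 2.76], [-0.86, 1.69], [-1.03, 1.26], [-2.2, 2.34], [-1.47, 1.5], [-3.14, 3.14]. Speed limits (rad/s): [2.57, 2.57, 3.14, 3.14, 3.14, 3.14].

### API

Orientations are given as a 3x3 rotation matrix whose columns are the frame's x, y, z axes.
In Python, from rig import env, camera, order gives the robot as it stands.
- The arm moves only by the tool drive_tool, never from a script. Its argument "rows" is a list of rows, each an object with "xyz": the shift along the tool's x, y, z in m, a list of three; "twist": the turn about the tool's z in degrees; "grip": the closure in counts, from 0 (fully open) to 255 (shut). In form: [{"xyz": [x, y, z], "twist": twist, "grip": grip}, ...]. A call has 1 to 12 rows; each row shifts and turns the commanded pose from where the row before left it, along the tool's axes as they then stand; what a row does not reach is not made up. A row lasts 1/8 s, in which the tool goes at most 62.5 mm and 10.7 degrees, less where a joint would pass 70% of its speed; a pose out of reach is approached as far as the arm can. A call with a gripper value outside its range is refused whole. The fingers move at their own pace and stop on an object; "grip_force" is the grip in N (left out, the last holds). Time passes only in rows, so rows that do not move let the fingers close. It gives the time, the measured TCP pose, the force, the opening and the grip force at its end, in the units of the state.
- env.observe(): the state, without advancing time (a new reading comes with each control period).
- camera(name): name is "scene" or "top" or "wrist"; returns a dict with "color" (420x560x3 uint8, blue, green, red), "K" (3x3 intrinsics, pixels), "distortion" ([k1, k2, p1, p2, k3] as OpenCV has them; the pictures are not rectified), "R" (3x3) and "t" (3): a world point X has camera coordinates R X + t. Camera axes: x right, y down, z forward; pixel columns grow to the right and rows downward; lengths in m; the calibration is good to about 2 mm. A picture is of the moment at which its call begins. There is no depth.
- order.finish_job(): hands the job in; it is judged then, once.
The state is a dict: "time_s": time; "joints": joint angles; "qd": joint speeds; "joint_efforts": joint torques, N m; "ee_pos": TCP position; "tool_rot": TCP orientation; "contact_force": force on the tool from outside, world axes, zero at the start; "torque": the same for the moment, N m; "finger_gap": opening from 0.0 (shut) to 1.0 (fully open); "grip_force": force on a finger pad.
Only numpy, scipy, OpenCV 4.12 (cv2) and the standard library are available. Lean on these libraries where they do the work, as an engineer would, in place of code of your own. Each camera call takes 0.05 s, during which the arm holds its last target. There are 200 camera calls.

## Working session

There is one attempt and no reset: what is moved stays moved. The work goes in short steps, Python scripts to look and compute and a tool call to move; the robot and the scene stay as the last step left them, time stands still between calls to the robot, and variables do not carry over. Pictures are saved under pics/ and viewed, at most 10 in all, crops included, and the job is handed in when it is done.

Besides the shell and the picture viewer there is one more tool, called after ">>>" in YAML: its name, and indented under it one key for each argument. drive_tool: Moves the arm, as the interface text tells. Its arguments: {"type":"object","properties":{"rows":{"type":"array","items":{"type":"object","properties":{"xyz":{"type":"array","items":{"type":"number"}},"twist":{"type":"number"},"grip":{"type":"number"}}}},"grip_force":{"type":"number"}},"required":["rows"]}

```bash
mkdir -p pics; ls; python3 - <<'E'
from rig import env,camera,order
import cv2,numpy as np
s=env.observe(); print(s['time_s'],s['ee_pos'],np.round(s['tool_rot'],3),env.tcp_to_grasp,s['finger_gap'])
for n in ('scene','top'):
    c=camera(n); cv2.imwrite(f'pics/{n}0.png',c['color']); print(n,np.round(-np.array(c['R']).T@c['t'],3),np.round(c['K'],1),c['distortion'])
E
```

```text
pics
0.0 [ 0.16645368 -0.54997647  0.30298461] [[ 0.957  0.29  -0.   ]
 [ 0.29  -0.957  0.002]
 [ 0.    -0.002 -1.   ]] 0.0539 1.0011200484368288
scene [0.029 0.544 0.954] [[481.    0.  282.1]
 [  0.  481.  212.6]
 [  0.    0.    1. ]] [-0.11931872  0.          0.          0.          0.        ]
top [0.515 0.115 1.098] [[378.9   0.  280.2]
 [  0.  378.9 211. ]
 [  0.    0.    1. ]] [-0.09423604  0.          0.          0.          0.        ]
```

View pics/scene0.png

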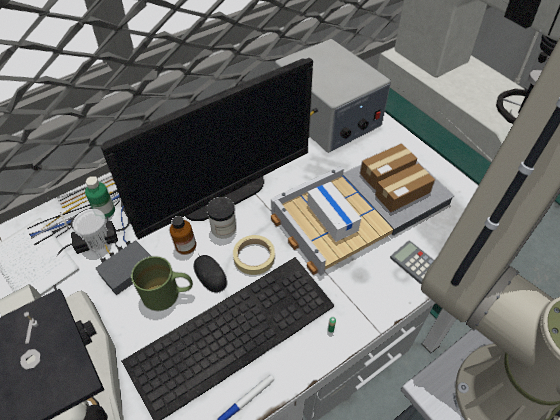

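View pics/top0.png

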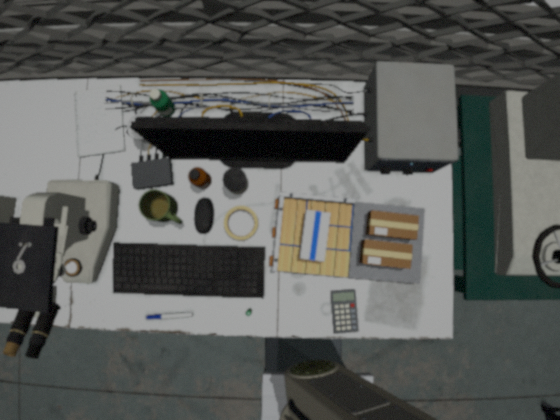

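The scene view shows the pallet with the white carton at about (333,210) and the brown cartons at (390,163) and (405,187). In the top view they are at (315,235), (394,224) and (387,254). The monitor is beyond the pallet and the instrument box is at the upper right.

```bash
cat > h.py <<'E'
import cv2,numpy as np
def ray(c,px,z):
    K=np.array(c['K']);D=np.array(c['distortion'],float);R=np.array(c['R']);t=np.array(c['t'])
    u=cv2.undistortPoints(np.array(px,float).reshape(-1,1,2),K,D).reshape(-1,2)
    d=np.c_[u,np.ones(len(u))]@R; o=-R.T@t
    return o+d*((z-o[2])/d[:,2])[:,None]
def proj(c,X):
    R=np.array(c['R']); return cv2.projectPoints(np.array(X,float).reshape(-1,1,3),cv2.Rodrigues(R)[0],np.array(c['t'],float),np.array(c['K']),np.array(c['distortion'],float))[0].reshape(-1,2)
E
python3 - <<'E'
from rig import env,camera
from h import *
c=camera('top')
np.set_printoptions(precision=3,suppress=True)
print('corners pallet',ray(c,[[283,197],[278,273],[353,202],[348,278],[425,207],[421,282]],.036))
print('white,browns',ray(c,[[315,235],[394,224],[387,254]],.086))
print('monitor foot/ box',ray(c,[[300,165],[367,172],[447,170]],.0),ray(c,[[350,160],[365,62]],.3))
w=camera('wrist'); cv2.imwrite('pics/w0.png',w['color'])
s=env.observe();R=s['tool_rot'];Rw=np.array(w['R']);o=-Rw.T@w['t'];print('wrist cam in tool',R.T@(o-s['ee_pos']),(Rw@R))
print(w['K'])
E
```

```text
corners pallet [[ 0.653  0.113  0.036]
 [ 0.44   0.122  0.036]
 [ 0.644 -0.085  0.036]
 [ 0.431 -0.073  0.036]
 [ 0.635 -0.293  0.036]
 [ 0.423 -0.281  0.036]]
white,browns [[ 0.547  0.025  0.086]
 [ 0.581 -0.188  0.086]
 [ 0.5   -0.169  0.086]]
monitor foot/ box [[ 0.754  0.065  0.   ]
 [ 0.739 -0.133  0.   ]
 [ 0.752 -0.377  0.   ]] [[ 0.703 -0.029  0.3  ]
 [ 0.928 -0.063  0.3  ]]
wrist cam in tool [ 0.069 -0.001 -0.068] [[ 0.     1.    -0.001]
 [-0.962 -0.    -0.272]
 [-0.272  0.001  0.962]]
[[376.353   0.    277.658]
 [  0.    376.353 207.892]
 [  0.      0.      1.   ]]
```

>>> drive_tool:
  rows:
    - {"xyz": [0.0406, -0.0321, -0.003]}
    - {"xyz": [0.0406, -0.0321, -0.003]}
    - {"xyz": [0.0406, -0.0321, -0.003]}
    - {"xyz": [0.0406, -0.0321, -0.003]}
    - {"xyz": [0.0406, -0.0321, -0.003]}
    - {"xyz": [0.0406, -0.0321, -0.003]}
    - {"xyz": [0.0406, -0.0321, -0.003]}
    - {"xyz": [0.0406, -0.0321, -0.003]}
    - {"xyz": [0.0406, -0.0321, -0.003]}
    - {"xyz": [0.0406, -0.0321, -0.003]}
    - {"xyz": [0.0406, -0.0321, -0.003]}
    - {"xyz": [0.0406, -0.0321, -0.003]}

```text
schema error: expected keys xyz, twist, grip
```

>>> drive_tool:
  rows:
    - {"xyz": [0, 0, 0], "twist": -10.4}
    - {"xyz": [0, 0, 0], "twist": -10.4}
    - {"xyz": [0, 0, 0], "twist": -10.4}
    - {"xyz": [0, 0, 0], "twist": -10.4}
    - {"xyz": [0, 0, 0], "twist": -10.4}
    - {"xyz": [0, 0, 0], "twist": -10.4}
    - {"xyz": [0, 0, 0], "twist": -8}
    - {"xyz": [0, 0, 0], "twist": 0}
    - {"xyz": [0, 0, 0], "twist": 0}

```text
schema error: expected keys xyz, twist, grip
```

```bash
python3 - <<'E'
from rig import env,camera
from h import *
w=camera('wrist'); cv2.imwrite('pics/w1.png',w['color'])
np.set_printoptions(precision=3,suppress=True)
s=env.observe();print(s['time_s'],s['ee_pos'],s['tool_rot'],s['joints'])
E
```

```text
0.25 [ 0.166 -0.55   0.303] [[ 0.957  0.29  -0.   ]
 [ 0.29  -0.957  0.001]
 [ 0.    -0.001 -1.   ]] [-1.417  0.314  0.046  1.304  0.     1.431]
```

View pics/w1.png

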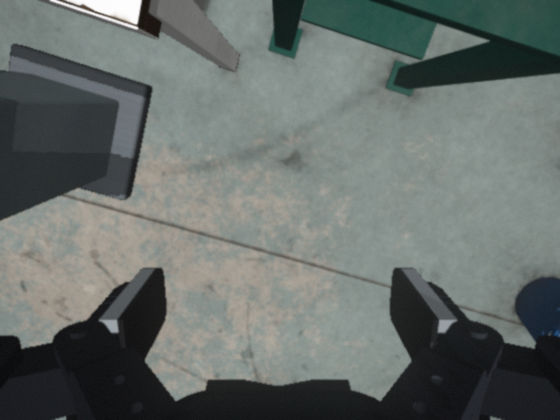

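The wrist picture shows only the floor, with the fingers blocking the rows below about 270. The moves were refused because every row needs all three keys.

>>> drive_tool:
  rows:
    - {"xyz": [0.0438, -0.0191, -0.0097], "twist": 0, "grip": 0}
    - {"xyz": [0.0438, -0.0191, -0.0097], "twist": 0, "grip": 0}
    - {"xyz": [0.0438, -0.0191, -0.0097], "twist": 0, "grip": 0}
    - {"xyz": [0.0438, -0.0191, -0.0097], "twist": 0, "grip": 0}
    - {"xyz": [0.0438, -0.0191, -0.0097], "twist": 0, "grip": 0}
    - {"xyz": [0.0438, -0.0191, -0.0097], "twist": 0, "grip": 0}
    - {"xyz": [0.0438, -0.0191, -0.0097], "twist": 0, "grip": 0}
    - {"xyz": [0.0438, -0.0191, -0.0097], "twist": 0, "grip": 0}
    - {"xyz": [0.0438, -0.0191, -0.0097], "twist": 0, "grip": 0}
    - {"xyz": [0.0438, -0.0191, -0.0097], "twist": 0, "grip": 0}

```text
time_s: 1.5
ee_pos: [0.5315, -0.2395, 0.4012]
tool_rot: [[0.957, 0.29, 0.0], [0.29, -0.957, -0.0], [0.0, 0.0, -1.0]]
contact_force: [-0.2, 0.2, 0.2]
finger_gap: 0.999
grip_force: 0.0
```

>>> drive_tool:
  rows:
    - {"xyz": [0, 0, 0], "twist": -10.4, "grip": 0}
    - {"xyz": [0, 0, 0], "twist": -10.4, "grip": 0}
    - {"xyz": [0, 0, 0], "twist": -10.4, "grip": 0}
    - {"xyz": [0, 0, 0], "twist": -10.4, "grip": 0}
    - {"xyz": [0, 0, 0], "twist": -10.4, "grip": 0}
    - {"xyz": [0, 0, 0], "twist": -10.4, "grip": 0}
    - {"xyz": [0, 0, 0], "twist": -8, "grip": 0}
    - {"xyz": [0, 0, 0], "twist": 0, "grip": 0}
    - {"xyz": [0, 0, 0], "twist": 0, "grip": 0}

```text
time_s: 2.62
ee_pos: [0.5304, -0.2407, 0.4008]
tool_rot: [[0.051, 0.999, -0.0], [0.999, -0.051, 0.0], [0.0, -0.0, -1.0]]
contact_force: [-0.1, 0.4, 0.6]
finger_gap: 0.998
grip_force: 0.0
```

```bash
python3 - <<'E'
from rig import env,camera
from h import *
import pickle
w=camera('wrist'); cv2.imwrite('pics/w2.png',w['color']);pickle.dump(w,open('w2.pkl','wb'))
np.set_printoptions(precision=3,suppress=True)
s=env.observe();print(s['time_s'],s['ee_pos'],s['tool_rot'],s['joints'])
E
```

```text
2.675 [ 0.53  -0.241  0.401] [[ 0.05   0.999 -0.   ]
 [ 0.999 -0.05  -0.   ]
 [-0.    -0.    -1.   ]] [-0.564  0.326  0.299  1.544 -0.     1.057]
```

View pics/w2.png

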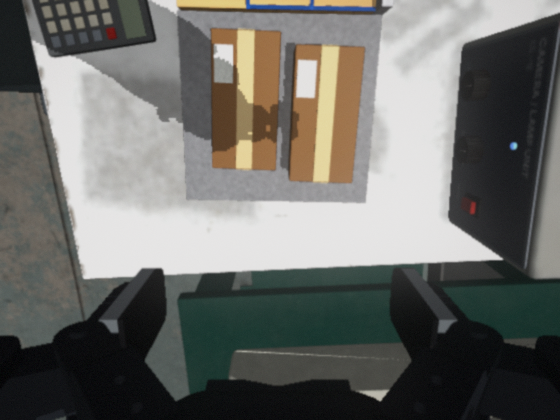

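The wrist view shows the brown cartons on the feed board, with tops from (211,30) to (280,170) and from (290,45) to (363,183). The pallet edge is at the top, near row 10.

>>> drive_tool:
  rows:
    - {"xyz": [0.045, 0, 0], "twist": 0, "grip": 0}
    - {"xyz": [0.045, 0, 0], "twist": 0, "grip": 0}
    - {"xyz": [0.045, 0, 0], "twist": 0, "grip": 0}
    - {"xyz": [0.025, 0, 0], "twist": 0, "grip": 0}
    - {"xyz": [0, 0, 0], "twist": 0, "grip": 0}
    - {"xyz": [0, 0, 0], "twist": 0, "grip": 0}

```text
time_s: 3.42
ee_pos: [0.5382, -0.0813, 0.4009]
tool_rot: [[0.049, 0.999, 0.0], [0.999, -0.049, -0.001], [-0.001, 0.0, -1.0]]
contact_force: [0.5, -0.3, 0.7]
finger_gap: 0.998
grip_force: 0.0
```

```bash
python3 - <<'E'
from rig import env,camera
from h import *
import pickle
w=camera('wrist'); cv2.imwrite('pics/w3.png',w['color']);pickle.dump(w,open('w3.pkl','wb'))
E
```

```text
(no output)
```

View pics/w3.png

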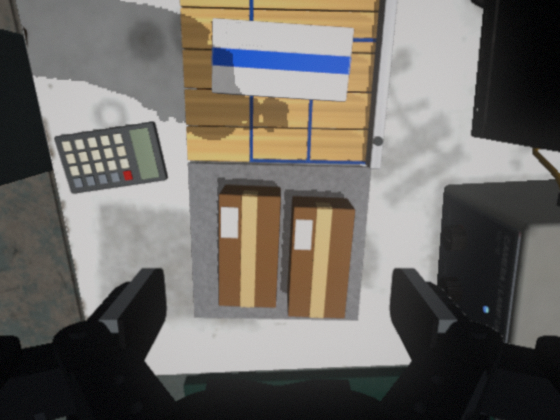

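This view shows the white carton at (213,19)–(353,28)–(347,100)–(211,94), and blue layer lines at column 251, column 310 and row 161. The far stop runs at about columns 375–385.

```bash
cat >> h.py <<'E'
O=None
def fr(P,o,yaw):
    c,s=np.cos(yaw),np.sin(yaw); return (np.asarray(P)[:,:2]-o)@np.array([[c,-s],[s,c]])
E
python3 - <<'E'
from h import *
import pickle
np.set_printoptions(precision=4,suppress=True)
w=pickle.load(open('w3.pkl','rb'))
w2=pickle.load(open('w2.pkl','rb'))
b=w['color'].astype(int); m=((b[...,0]>b[...,2]+60)&(b[...,0]>80)).astype(np.uint8)
def pts(r0,r1,c0,c1):
    y,x=np.nonzero(m[r0:r1,c0:c1]); return np.c_[x+c0,y+r0]
near=ray(w,pts(100,155,245,258),.036); bot=ray(w,pts(155,168,260,360),.036); mid=ray(w,pts(108,152,303,318),.036)
yl=np.polyfit(bot[:,0],bot[:,1],1); yaw=np.arctan(yl[0])
print('bot yaw',yaw,len(bot),bot.mean(0));print('near',near.mean(0),'yaw',-np.polyfit(near[:,1],near[:,0],1)[0]);print('mid',mid.mean(0),-np.polyfit(mid[:,1],mid[:,0],1)[0])
# pallet frame
yaw=-0.045
c,s=np.cos(yaw),np.sin(yaw); ex=np.array([c,s]);ey=np.array([-s,c])
X0=mid.mean(0)[:2]@ex; Xn=near.mean(0)[:2]@ex; Yb=bot.mean(0)[:2]@ey
print('x mid',X0,'near+66',Xn+.066,'y0',Yb+.099)
o=ex*X0+ey*(Yb+.099);print('origin',o)
print('stop inner upper',fr(ray(w,[[373,150],[384,3]],.061),o,yaw))
g=lambda w,p:print(fr(ray(w,p,.086),o,yaw), fr(ray(w,[np.mean(p,0)],.086),o,yaw))
print('white');g(w,[[213,19],[353,28],[347,100],[211,94]])
print('b1,b2 in w2');g(w2,[[212,29],[280,31],[277,170],[212,167]]);g(w2,[[298,44],[364,46],[353,183],[290,181]])
print('w3');g(w,[[219,194],[279,196],[277,306],[219,306]]);g(w,[[292,205],[353,208],[347,317],[290,316]])
E
```

```text
bot yaw -0.07225393374567993 188 [ 0.5749 -0.0807  0.036 ]
near [ 0.5092 -0.0557  0.036 ] yaw -0.07314365102432215
mid [ 0.5758 -0.047   0.036 ] -0.07123618617796777
x mid 0.5773122172579852 near+66 0.5771670150577368 y0 0.04423419416876648
origin [0.5787 0.0182]
stop inner upper [[ 0.0671 -0.0832]
 [ 0.0678  0.0582]]
white
[[-0.0947  0.0404]
 [ 0.0345  0.0324]
 [ 0.0322 -0.0314]
 [-0.1002 -0.0253]] [[-0.0322  0.005 ]]
b1,b2 in w2
[[-0.0966 -0.1273]
 [-0.0336 -0.1292]
 [-0.0371 -0.2595]
 [-0.1037 -0.2561]] [[-0.0677 -0.1897]]
[[-0.0167 -0.1404]
 [ 0.0452 -0.1426]
 [ 0.0416 -0.2736]
 [-0.0237 -0.2711]] [[ 0.0118 -0.2036]]
w3
[[-0.0972 -0.1253]
 [-0.0344 -0.1276]
 [-0.037  -0.2569]
 [-0.1032 -0.2566]] [[-0.0679 -0.1889]]
[[-0.0207 -0.1375]
 [ 0.0438 -0.141 ]
 [ 0.0434 -0.2713]
 [-0.0222 -0.2698]] [[ 0.0111 -0.2022]]
```

```bash
cat >> h.py <<'E'
np.set_printoptions(precision=4,suppress=True)
YAW=-0.072
c_,s_=np.cos(YAW),np.sin(YAW);EX=np.array([c_,s_]);EY=np.array([-s_,c_])
O=EX*(np.array([.5758,-.0470])@EX)+EY*(np.array([.5749,-.0807])@EY+.099)
def pal(P): P=np.atleast_2d(P); return 1000*np.c_[(P[:,:2]-O)@EX,(P[:,:2]-O)@EY]
def state(env):
    s=env.observe();R=np.array(s['tool_rot']);p=np.array(s['ee_pos'])
    print('t',round(s['time_s'],2),'pallet mm',pal(p)[0],'z',round(p[2],4),'yaw rel pallet deg',np.degrees(np.arctan2(R[1,0],R[0,0])-YAW),'F',s['contact_force'])
    return p,R
E
python3 - <<'E'
from h import *
from rig import env
import pickle
print(O); state(env)
w=pickle.load(open('w3.pkl','rb'));w2=pickle.load(open('w2.pkl','rb'))
print('stop',pal(ray(w,[[373,150],[384,3]],.061)))
def g(w,p):
    q=pal(ray(w,p,.086)); print(q.tolist(),q.mean(0))
g(w,[[213,19],[353,28],[347,100],[211,94]])
g(w2,[[212,29],[280,31],[277,170],[212,167]]);g(w2,[[298,44],[364,46],[353,183],[290,181]])
E
```

```text
[0.5805 0.0182]
t 3.48 pallet mm [ -34.9932 -102.6172] z 0.4008 yaw rel pallet deg 91.2882414463115 F [-0.2263 -0.0406  0.0835]
stop [[ 67.5427 -81.4334]
 [ 64.465   59.9403]]
[[-97.56192682965526, 37.72418333858397], [31.874149185716973, 33.21120077769369], [31.250659063172225, -30.575253059803295], [-101.27737307148497, -28.08321186962547]] [-33.9286   3.0692]
[[-94.91626228858482, -129.9533671790334], [-31.855248153355742, -130.15815409272432], [-31.88422425841568, -260.4885016344875], [-98.57281559407552, -258.85770655730704]] [ -64.3071 -194.8644]
[[-14.722385388844389, -140.86924479224598], [47.21109458255395, -141.424215385575], [47.21785913024439, -272.4376983373643], [-18.16604797752024, -271.7141337566851]] [  15.3851 -206.6113]
```

>>> drive_tool:
  rows:
    - {"xyz": [0.005, 0, 0.047], "twist": 1.3, "grip": 0}
    - {"xyz": [0.003, 0, 0.055], "twist": 0, "grip": 0}
    - {"xyz": [0, 0, 0.055], "twist": 0, "grip": 0}
    - {"xyz": [0, 0, 0.055], "twist": 0, "grip": 0}
    - {"xyz": [0, 0, 0.045], "twist": 0, "grip": 0}
    - {"xyz": [0, 0, 0.025], "twist": 0, "grip": 0}
    - {"xyz": [0, 0, 0], "twist": 0, "grip": 0}
    - {"xyz": [0.02, 0, 0], "twist": 0, "grip": 0}
    - {"xyz": [0.02, 0, 0], "twist": 0, "grip": 0}
    - {"xyz": [0.005, 0, 0], "twist": 0, "grip": 0}
    - {"xyz": [0.005, 0, 0], "twist": 0, "grip": 0}
    - {"xyz": [0.005, 0, 0], "twist": 0, "grip": 0}

```text
time_s: 4.97
ee_pos: [0.5431, -0.0182, 0.1194]
tool_rot: [[0.071, 0.997, 0.002], [0.997, -0.071, -0.002], [-0.001, 0.002, -1.0]]
contact_force: [1.8, -2.8, 0.3]
finger_gap: 1.001
grip_force: 1.2
```

```bash
python3 -c "
from h import *
from rig import env
state(env)"
```

```text
t 4.97 pallet mm [-34.6371 -38.9769] z 0.1194 yaw rel pallet deg 90.03972217607794 F [ 1.7681 -2.7795  0.3009]
```

>>> drive_tool:
  rows:
    - {"xyz": [0.007, 0, 0], "twist": 0, "grip": 0}
    - {"xyz": [0.007, 0, 0], "twist": 0, "grip": 0}
    - {"xyz": [0.007, 0, 0], "twist": 0, "grip": 0}
    - {"xyz": [0.007, 0, 0], "twist": 0, "grip": 0}
    - {"xyz": [0.007, 0, 0], "twist": 0, "grip": 0}
    - {"xyz": [0.007, 0, 0], "twist": 0, "grip": 0}
    - {"xyz": [0.006, 0, 0], "twist": 0, "grip": 0}
    - {"xyz": [0.004, 0, 0], "twist": 0, "grip": 0}
    - {"xyz": [0.002, 0, 0], "twist": 0, "grip": 0}
    - {"xyz": [0, 0, 0], "twist": 0, "grip": 0}

```text
time_s: 6.22
ee_pos: [0.5463, 0.0362, 0.1187]
tool_rot: [[0.071, 0.998, -0.0], [0.998, -0.071, 0.001], [0.001, -0.0, -1.0]]
contact_force: [-0.3, -2.2, 2.2]
finger_gap: 0.999
grip_force: 1.0
```

>>> drive_tool:
  rows:
    - {"xyz": [0.002, 0, 0], "twist": 0, "grip": 0}
    - {"xyz": [0.002, 0, 0], "twist": 0, "grip": 0}
    - {"xyz": [0, 0, 0], "twist": 0, "grip": 0}

```text
time_s: 6.6
ee_pos: [0.5465, 0.04, 0.1187]
tool_rot: [[0.071, 0.997, -0.0], [0.997, -0.071, 0.0], [0.0, -0.0, -1.0]]
contact_force: [0.2, -2.2, 1.0]
finger_gap: 1.004
grip_force: 1.1
```

```bash
python3 -c "
from h import *
from rig import env,camera
state(env);cv2.imwrite('pics/w4.png',camera('wrist')['color'])"
```

```text
t 6.6 pallet mm [-35.4808  19.3806] z 0.1187 yaw rel pallet deg 90.06411017090164 F [ 0.2133 -2.1965  1.0479]
```

View pics/w4.png

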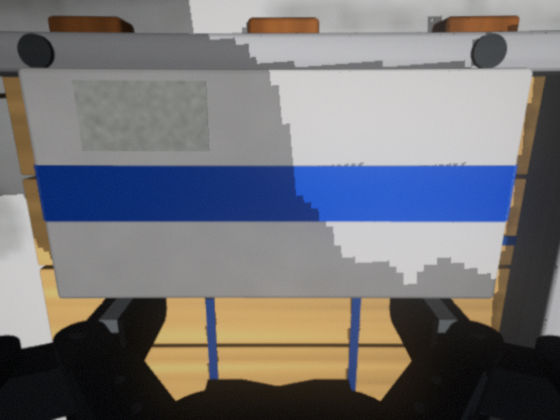

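White is square to the left stop and almost touching it, with its top edge at row 70 and the stop at rows 35–72. I'll push in small steps until the force rises.

>>> drive_tool:
  rows:
    - {"xyz": [0.002, 0, 0], "twist": 0, "grip": 0}
    - {"xyz": [0.001, 0, 0], "twist": 0, "grip": 0}
    - {"xyz": [0, 0, 0], "twist": 0, "grip": 0}

```text
time_s: 7.02
ee_pos: [0.5466, 0.0408, 0.1188]
tool_rot: [[0.071, 0.997, -0.001], [0.997, -0.071, -0.005], [-0.005, -0.0, -1.0]]
contact_force: [-1.5, -11.6, 1.5]
finger_gap: 1.001
grip_force: 5.8
```

>>> drive_tool:
  rows:
    - {"xyz": [0.001, 0, 0], "twist": 0, "grip": 0}
    - {"xyz": [0, 0, 0], "twist": 0, "grip": 0}

```text
time_s: 7.28
ee_pos: [0.5466, 0.041, 0.1189]
tool_rot: [[0.072, 0.997, -0.001], [0.997, -0.072, -0.007], [-0.007, -0.001, -1.0]]
contact_force: [-1.6, -15.2, 2.9]
finger_gap: 0.997
grip_force: 7.6
```

>>> drive_tool:
  rows:
    - {"xyz": [-0.016, 0, -0.004], "twist": 0, "grip": 255}
    - {"xyz": [0, -0.01, 0], "twist": 0, "grip": 255}
    - {"xyz": [0, -0.03, 0], "twist": 0, "grip": 255}
    - {"xyz": [0, -0.03, 0], "twist": 0, "grip": 255}
    - {"xyz": [0, -0.025, 0], "twist": 0, "grip": 255}
    - {"xyz": [0.02, 0, 0], "twist": 0, "grip": 255}
    - {"xyz": [0.03, 0, 0], "twist": 0, "grip": 255}
    - {"xyz": [0.009, 0, 0], "twist": 0, "grip": 255}
    - {"xyz": [0, 0, 0], "twist": 0, "grip": 255}

```text
time_s: 8.4
ee_pos: [0.4547, 0.094, 0.1228]
tool_rot: [[0.069, 0.998, -0.0], [0.998, -0.069, 0.0], [0.0, -0.0, -1.0]]
contact_force: [0.1, 0.2, -0.1]
finger_gap: 0.0
grip_force: 0.0
```

```bash
python3 -c "
from h import *
from rig import env,camera
state(env);cv2.imwrite('pics/w5.png',camera('wrist')['color'])"
```

```text
t 8.4 pallet mm [-130.9504   66.5825] z 0.1228 yaw rel pallet deg 90.15937384781941 F [ 0.1426  0.2459 -0.0636]
```

View pics/w5.png

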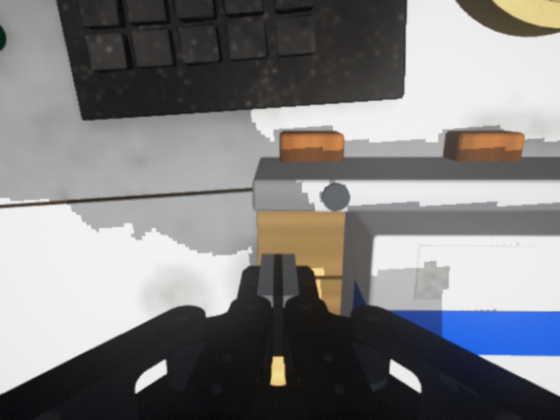

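The shut fingers, at (278,270), are in front of White's near end at column 345. Next I'll push toward the far stop.

>>> drive_tool:
  rows:
    - {"xyz": [0, 0.006, 0], "twist": 0, "grip": 255}
    - {"xyz": [0, 0.006, 0], "twist": 0, "grip": 255}
    - {"xyz": [0, 0.006, 0], "twist": 0, "grip": 255}
    - {"xyz": [0, 0.006, 0], "twist": 0, "grip": 255}
    - {"xyz": [0, 0.006, 0], "twist": 0, "grip": 255}
    - {"xyz": [0, 0.006, 0], "twist": 0, "grip": 255}
    - {"xyz": [0, 0.005, 0], "twist": 0, "grip": 255}
    - {"xyz": [0, 0, 0], "twist": 0, "grip": 255}

```text
time_s: 9.45
ee_pos: [0.4958, 0.0901, 0.1225]
tool_rot: [[0.071, 0.997, -0.002], [0.997, -0.071, -0.001], [-0.001, -0.002, -1.0]]
contact_force: [-3.9, -0.4, 1.5]
finger_gap: 0.002
grip_force: 1.5
```

>>> drive_tool:
  rows:
    - {"xyz": [0, 0.002, 0], "twist": 0, "grip": 255}
    - {"xyz": [0, 0.002, 0], "twist": 0, "grip": 255}
    - {"xyz": [0, 0, 0], "twist": 0, "grip": 255}

```text
time_s: 9.82
ee_pos: [0.4991, 0.0898, 0.1225]
tool_rot: [[0.071, 0.997, -0.002], [0.997, -0.071, -0.001], [-0.001, -0.002, -1.0]]
contact_force: [-4.3, -1.6, 2.7]
finger_gap: -0.008
grip_force: 2.4
```

>>> drive_tool:
  rows:
    - {"xyz": [0, 0.002, 0], "twist": 0, "grip": 255}
    - {"xyz": [0, 0.001, 0], "twist": 0, "grip": 255}
    - {"xyz": [0, 0, 0], "twist": 0, "grip": 255}

```text
time_s: 10.2
ee_pos: [0.502, 0.0896, 0.1225]
tool_rot: [[0.071, 0.997, -0.002], [0.997, -0.071, -0.001], [-0.001, -0.002, -1.0]]
contact_force: [-5.4, -1.5, 3.5]
finger_gap: -0.005
grip_force: 2.5
```

>>> drive_tool:
  rows:
    - {"xyz": [0, 0.002, 0], "twist": 0, "grip": 255}
    - {"xyz": [0, 0.001, 0], "twist": 0, "grip": 255}
    - {"xyz": [0, 0, 0], "twist": 0, "grip": 255}

```text
time_s: 10.58
ee_pos: [0.5051, 0.0894, 0.1226]
tool_rot: [[0.071, 0.997, -0.002], [0.997, -0.071, -0.001], [-0.001, -0.002, -1.0]]
contact_force: [-5.0, -1.7, 3.1]
finger_gap: 0.002
grip_force: 2.5
```

>>> drive_tool:
  rows:
    - {"xyz": [0, 0.002, 0], "twist": 0, "grip": 255}
    - {"xyz": [0, 0.001, 0], "twist": 0, "grip": 255}
    - {"xyz": [0, 0, 0], "twist": 0, "grip": 255}

```text
time_s: 10.95
ee_pos: [0.5056, 0.0894, 0.1225]
tool_rot: [[0.071, 0.997, -0.007], [0.997, -0.071, -0.001], [-0.001, -0.007, -1.0]]
contact_force: [-13.2, -0.7, 10.0]
finger_gap: 0.002
grip_force: 6.4
```

>>> drive_tool:
  rows:
    - {"xyz": [0, 0.001, 0], "twist": 0, "grip": 255}
    - {"xyz": [0, -0.016, 0], "twist": 0, "grip": 255}
    - {"xyz": [0, 0, -0.05], "twist": 0, "grip": 180}
    - {"xyz": [0, 0, -0.06], "twist": 0, "grip": 180}
    - {"xyz": [0, 0, -0.06], "twist": 0, "grip": 180}
    - {"xyz": [-0.05, 0.01, -0.06], "twist": 0, "grip": 180}
    - {"xyz": [-0.05, 0.02, -0.04], "twist": 0, "grip": 180}
    - {"xyz": [-0.05, 0.02, 0], "twist": 0, "grip": 180}
    - {"xyz": [-0.05, 0.03, 0], "twist": 0, "grip": 180}
    - {"xyz": [0, 0, 0], "twist": 0, "grip": 180}
    - {"xyz": [0, 0, 0], "twist": 0, "grip": 180}

```text
time_s: 12.32
ee_pos: [0.5574, -0.1009, 0.3774]
tool_rot: [[0.072, 0.997, -0.0], [0.997, -0.072, 0.0], [0.0, -0.0, -1.0]]
contact_force: [0.3, 1.6, 1.1]
finger_gap: 0.292
grip_force: 0.0
```

```bash
python3 -c "
from h import *
from rig import env,camera
import pickle
state(env);w=camera('wrist');pickle.dump(w,open('w6.pkl','wb'));cv2.imwrite('pics/w6.png',w['color'])"
```

```text
t 12.32 pallet mm [ -14.4424 -120.3697] z 0.3774 yaw rel pallet deg 90.00578656957009 F [0.2791 1.6222 1.0941]
```

View pics/w6.png

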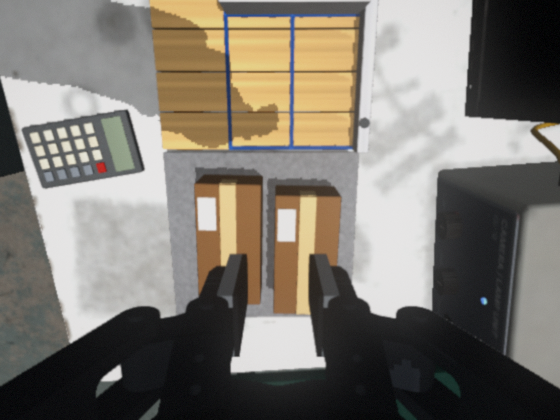

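White is just out of frame above row 14, and the brown cartons haven't moved. Next I'll go behind the far brown carton's right end.

>>> drive_tool:
  rows:
    - {"xyz": [-0.06, 0.01, 0.02], "twist": 0, "grip": 180}
    - {"xyz": [-0.06, 0.01, 0.02], "twist": 0, "grip": 180}
    - {"xyz": [-0.06, 0.01, 0.02], "twist": 0, "grip": 180}
    - {"xyz": [0, 0, 0.05], "twist": 0, "grip": 180}
    - {"xyz": [0, 0, 0.05], "twist": 0, "grip": 180}
    - {"xyz": [0, 0, 0.05], "twist": 0, "grip": 180}
    - {"xyz": [0, 0, 0.045], "twist": 0, "grip": 180}
    - {"xyz": [0, 0, 0], "twist": 0, "grip": 180}
    - {"xyz": [0, 0, 0], "twist": 0, "grip": 180}

```text
time_s: 13.5
ee_pos: [0.5751, -0.2775, 0.1263]
tool_rot: [[0.07, 0.998, 0.002], [0.998, -0.07, -0.001], [-0.001, 0.002, -1.0]]
contact_force: [-0.6, -0.2, 0.4]
finger_gap: 0.295
grip_force: 0.0
```

```bash
python3 -c "
from h import *
from rig import env,camera
state(env);w=camera('wrist');cv2.imwrite('pics/w7.png',w['color'])"
```

```text
t 13.5 pallet mm [  15.8486 -295.3236] z 0.1263 yaw rel pallet deg 90.13214839193488 F [-0.5739 -0.2123  0.3836]
```

View pics/w7.png

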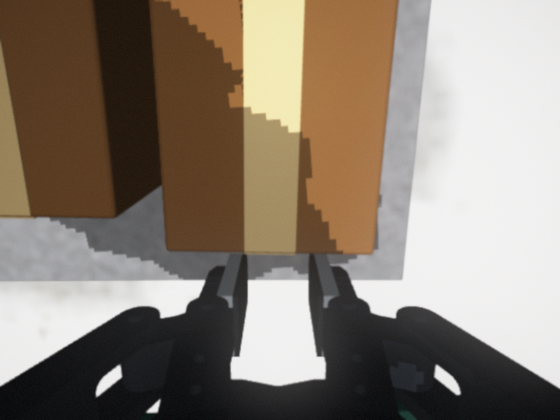

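The far brown carton's end is at row 250, columns 165–375, and is centred on the fingers at column 278. Now I'll push it in.

>>> drive_tool:
  rows:
    - {"xyz": [0.005, -0.001, 0.004], "twist": 0, "grip": 180}
    - {"xyz": [0.005, -0.001, 0], "twist": 0, "grip": 180}
    - {"xyz": [0.008, 0, 0], "twist": 0, "grip": 180}
    - {"xyz": [0.009, 0, 0], "twist": 0, "grip": 180}
    - {"xyz": [0.01, 0, 0], "twist": 0, "grip": 180}
    - {"xyz": [0.01, 0, 0], "twist": 0, "grip": 180}
    - {"xyz": [0.01, 0, 0], "twist": 0, "grip": 180}
    - {"xyz": [0.01, 0, 0], "twist": 0, "grip": 180}
    - {"xyz": [0.01, 0, 0], "twist": 0, "grip": 180}
    - {"xyz": [0.01, 0, 0], "twist": 0, "grip": 180}
    - {"xyz": [0.005, 0, 0], "twist": 0, "grip": 180}
    - {"xyz": [0, 0, 0], "twist": 0, "grip": 180}

```text
time_s: 15.05
ee_pos: [0.5786, -0.1852, 0.1202]
tool_rot: [[0.07, 0.998, 0.0], [0.998, -0.07, 0.001], [0.001, 0.0, -1.0]]
contact_force: [-0.3, -0.9, 1.0]
finger_gap: 0.296
grip_force: 0.6
```

```bash
python3 - <<'E'
from h import *
from rig import env,camera
state(env);w=camera('wrist');cv2.imwrite('pics/w8.png',w['color'])
b=w['color'].astype(int)
# tape stripe direction (yellowish) -> carton yaw
for r in range(60,230,30):
    x=np.nonzero((b[r,200:340,1]>b[r,200:340,0]+25)&(b[r,200:340,1]>0.72*b[r,200:340,2]))[0]+200
    print(r, (x.min(),x.max(),len(x)) if len(x) else None, pal(ray(w,[[x.min(),r],[x.max(),r]],.086)).tolist() if len(x) else '')
E
```

```text
t 15.05 pallet mm [  12.7202 -202.9767] z 0.1202 yaw rel pallet deg 90.10530854610057 F [-0.2955 -0.8727  1.0286]
60 (np.int64(248), np.int64(313), 66) [[5.208639700863378, -123.58791208848763], [21.703600627031783, -123.55530972025672]]
90 (np.int64(249), np.int64(312), 64) [[5.317987972499627, -130.8166453323759], [21.656304570952603, -130.78409953351866]]
120 (np.int64(250), np.int64(311), 62) [[5.434417491725333, -138.37693748808505], [21.604299549982994, -138.3444581990793]]
150 (np.int64(250), np.int64(310), 61) [[5.287401667025882, -146.28525996753262], [21.547277590631094, -146.25214345369307]]
180 (np.int64(251), np.int64(309), 59) [[5.413117242348192, -154.5565271829328], [21.48492256180346, -154.52357578022858]]
210 (np.int64(251), np.int64(311), 60) [[5.263657265622848, -163.2092412762276], [22.266760893181946, -163.174124244799]]
```

>>> drive_tool:
  rows:
    - {"xyz": [0.01, 0, 0], "twist": 0, "grip": 180}
    - {"xyz": [0.01, 0, 0], "twist": 0, "grip": 180}
    - {"xyz": [0.01, 0, 0], "twist": 0, "grip": 180}
    - {"xyz": [0.01, 0, 0], "twist": 0, "grip": 180}
    - {"xyz": [0.01, 0, 0], "twist": 0, "grip": 180}
    - {"xyz": [0.01, 0, 0], "twist": 0, "grip": 180}
    - {"xyz": [0.01, 0, 0], "twist": 0, "grip": 180}
    - {"xyz": [0.008, 0, 0], "twist": 0, "grip": 180}
    - {"xyz": [0.006, 0, 0], "twist": 0, "grip": 180}
    - {"xyz": [0.002, 0, 0], "twist": 0, "grip": 180}
    - {"xyz": [0, 0, 0], "twist": 0, "grip": 180}

```text
time_s: 16.48
ee_pos: [0.5848, -0.1, 0.1203]
tool_rot: [[0.071, 0.997, 0.0], [0.997, -0.071, 0.001], [0.001, 0.0, -1.0]]
contact_force: [-1.1, -0.3, 0.6]
finger_gap: 0.295
grip_force: 0.0
```

```bash
python3 - <<'E'
from h import *
from rig import env,camera
state(env);w=camera('wrist');cv2.imwrite('pics/w9.png',w['color'])
E
```

```text
t 16.48 pallet mm [  12.7467 -117.5024] z 0.1203 yaw rel pallet deg 90.07227672015242 F [-1.0889 -0.305   0.6242]
```

View pics/w9.png

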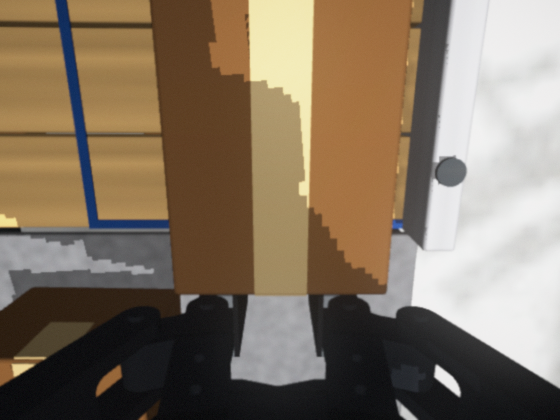

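The far brown carton is square, with its end at row 293 and about 18 mm of gap to the far stop. Next I'll move to its near face.

>>> drive_tool:
  rows:
    - {"xyz": [-0.015, 0, 0], "twist": 0, "grip": 180}
    - {"xyz": [0, 0, -0.04], "twist": 0, "grip": 255}
    - {"xyz": [0, 0, -0.025], "twist": 0, "grip": 255}
    - {"xyz": [0.03, -0.023, 0], "twist": 0, "grip": 255}
    - {"xyz": [0.03, -0.023, 0], "twist": 0, "grip": 255}
    - {"xyz": [0.03, -0.022, 0], "twist": 0, "grip": 255}
    - {"xyz": [0, 0, 0], "twist": 0, "grip": 255}
    - {"xyz": [0, 0, 0.035], "twist": 0, "grip": 255}
    - {"xyz": [0, 0, 0.026], "twist": 0, "grip": 255}
    - {"xyz": [0, 0, 0], "twist": 0, "grip": 255}
    - {"xyz": [0, 0.01, 0], "twist": 0, "grip": 255}
    - {"xyz": [0, 0.005, 0], "twist": 0, "grip": 255}

```text
time_s: 18.02
ee_pos: [0.5393, -0.0224, 0.1257]
tool_rot: [[0.071, 0.997, 0.004], [0.997, -0.071, -0.001], [-0.001, 0.004, -1.0]]
contact_force: [0.8, -0.8, -0.0]
finger_gap: 0.003
grip_force: 0.0
```

```bash
python3 - <<'E'
from h import *
from rig import env,camera
state(env)
E
```

```text
t 18.02 pallet mm [-38.1433 -43.4342] z 0.1257 yaw rel pallet deg 90.032619559263 F [ 0.846  -0.8362 -0.0141]
```

>>> drive_tool:
  rows:
    - {"xyz": [0.004, 0, 0.003], "twist": 0, "grip": 255}
    - {"xyz": [0, 0.004, 0], "twist": 0, "grip": 255}
    - {"xyz": [0, 0.004, 0], "twist": 0, "grip": 255}
    - {"xyz": [0, 0.005, 0], "twist": 0, "grip": 255}
    - {"xyz": [0, 0.005, 0], "twist": 0, "grip": 255}
    - {"xyz": [0, 0.003, 0], "twist": 0, "grip": 255}
    - {"xyz": [0, 0, 0], "twist": 0, "grip": 255}

```text
time_s: 18.9
ee_pos: [0.5581, -0.0191, 0.1212]
tool_rot: [[0.071, 0.997, -0.001], [0.997, -0.071, 0.0], [0.0, -0.001, -1.0]]
contact_force: [-4.4, -0.0, 2.8]
finger_gap: 0.003
grip_force: 2.1
```

>>> drive_tool:
  rows:
    - {"xyz": [0, 0.002, 0], "twist": 0, "grip": 255}
    - {"xyz": [0, 0.001, 0], "twist": 0, "grip": 255}
    - {"xyz": [0, 0, 0], "twist": 0, "grip": 255}

```text
time_s: 19.27
ee_pos: [0.5612, -0.0194, 0.1212]
tool_rot: [[0.071, 0.997, -0.0], [0.997, -0.071, -0.0], [-0.0, -0.0, -1.0]]
contact_force: [-3.7, 0.9, 3.5]
finger_gap: -0.001
grip_force: 2.3
```

```bash
python3 - <<'E'
from h import *
from rig import env,camera
state(env)
E
```

```text
t 19.27 pallet mm [-16.5815 -38.826 ] z 0.1212 yaw rel pallet deg 90.05736948278714 F [-3.7274  0.8668  3.4947]
```

>>> drive_tool:
  rows:
    - {"xyz": [0, 0.002, 0], "twist": 0, "grip": 255}
    - {"xyz": [0, 0.001, 0], "twist": 0, "grip": 255}
    - {"xyz": [0, 0, 0], "twist": 0, "grip": 255}

```text
time_s: 19.65
ee_pos: [0.5637, -0.0197, 0.1212]
tool_rot: [[0.071, 0.997, -0.001], [0.997, -0.071, -0.0], [-0.0, -0.001, -1.0]]
contact_force: [-5.7, 0.1, 5.1]
finger_gap: 0.003
grip_force: 3.3
```

>>> drive_tool:
  rows:
    - {"xyz": [0, 0.001, 0], "twist": 0, "grip": 255}
    - {"xyz": [0, 0.001, 0], "twist": 0, "grip": 255}
    - {"xyz": [0, 0, 0], "twist": 0, "grip": 255}

```text
time_s: 20.02
ee_pos: [0.5639, -0.0197, 0.1211]
tool_rot: [[0.071, 0.997, -0.005], [0.997, -0.071, -0.0], [-0.001, -0.005, -1.0]]
contact_force: [-12.4, 0.1, 9.0]
finger_gap: -0.001
grip_force: 6.2
```

>>> drive_tool:
  rows:
    - {"xyz": [0, -0.014, 0], "twist": 0, "grip": 255}
    - {"xyz": [0, 0, -0.04], "twist": 0, "grip": 255}
    - {"xyz": [0, 0, -0.025], "twist": 0, "grip": 255}
    - {"xyz": [-0.032, 0.02, 0], "twist": 0, "grip": 180}
    - {"xyz": [-0.032, 0.02, 0], "twist": 0, "grip": 180}
    - {"xyz": [-0.032, 0.018, 0], "twist": 0, "grip": 180}
    - {"xyz": [0, 0, 0], "twist": 0, "grip": 180}
    - {"xyz": [0, 0, 0.035], "twist": 0, "grip": 180}
    - {"xyz": [0, 0, 0.03], "twist": 0, "grip": 180}
    - {"xyz": [0, 0, 0], "twist": 0, "grip": 180}
    - {"xyz": [0, 0, 0], "twist": 0, "grip": 180}

```text
time_s: 21.4
ee_pos: [0.6039, -0.1183, 0.1223]
tool_rot: [[0.07, 0.998, 0.001], [0.998, -0.07, -0.0], [-0.0, 0.001, -1.0]]
contact_force: [-0.1, -0.2, 0.7]
finger_gap: 0.294
grip_force: 0.0
```

```bash
python3 - <<'E'
from h import *
from rig import env,camera
state(env)
E
```

```text
t 21.4 pallet mm [  33.1679 -134.4591] z 0.1223 yaw rel pallet deg 90.09005640745016 F [-0.1327 -0.2298  0.6624]
```

>>> drive_tool:
  rows:
    - {"xyz": [0.006, 0, 0], "twist": 0, "grip": 180}
    - {"xyz": [0.006, 0, 0], "twist": 0, "grip": 180}
    - {"xyz": [0.005, 0, 0], "twist": 0, "grip": 180}
    - {"xyz": [0.002, 0, 0], "twist": 0, "grip": 180}
    - {"xyz": [0, 0, 0], "twist": 0, "grip": 180}

```text
time_s: 22.02
ee_pos: [0.605, -0.1001, 0.1217]
tool_rot: [[0.071, 0.997, 0.001], [0.997, -0.071, -0.001], [-0.001, 0.001, -1.0]]
contact_force: [-1.0, -2.7, 3.2]
finger_gap: 0.293
grip_force: 1.7
```

>>> drive_tool:
  rows:
    - {"xyz": [0.002, 0, 0], "twist": 0, "grip": 180}
    - {"xyz": [0.001, 0, 0], "twist": 0, "grip": 180}
    - {"xyz": [0, 0, 0], "twist": 0, "grip": 180}

```text
time_s: 22.4
ee_pos: [0.6052, -0.0976, 0.1217]
tool_rot: [[0.072, 0.997, 0.001], [0.997, -0.072, -0.002], [-0.002, 0.001, -1.0]]
contact_force: [-1.3, -5.4, 3.6]
finger_gap: 0.298
grip_force: 2.4
```

>>> drive_tool:
  rows:
    - {"xyz": [0.001, 0, 0], "twist": 0, "grip": 180}
    - {"xyz": [0.001, 0, 0], "twist": 0, "grip": 180}
    - {"xyz": [0, 0, 0], "twist": 0, "grip": 180}

```text
time_s: 22.78
ee_pos: [0.6053, -0.0958, 0.1217]
tool_rot: [[0.072, 0.997, 0.001], [0.997, -0.072, -0.002], [-0.002, 0.001, -1.0]]
contact_force: [-1.1, -6.0, 3.5]
finger_gap: 0.299
grip_force: 2.8
```

>>> drive_tool:
  rows:
    - {"xyz": [0.001, 0, 0], "twist": 0, "grip": 180}
    - {"xyz": [0.001, 0, 0], "twist": 0, "grip": 180}
    - {"xyz": [0, 0, 0], "twist": 0, "grip": 180}

```text
time_s: 23.15
ee_pos: [0.6054, -0.0956, 0.1218]
tool_rot: [[0.073, 0.997, 0.0], [0.997, -0.073, -0.006], [-0.006, 0.001, -1.0]]
contact_force: [-2.8, -12.6, 4.4]
finger_gap: 0.292
grip_force: 6.0
```

>>> drive_tool:
  rows:
    - {"xyz": [0.001, 0, 0], "twist": 0, "grip": 180}
    - {"xyz": [0, 0, 0], "twist": 0, "grip": 180}

```text
time_s: 23.4
ee_pos: [0.6054, -0.0955, 0.1218]
tool_rot: [[0.074, 0.997, -0.0], [0.997, -0.074, -0.007], [-0.007, 0.0, -1.0]]
contact_force: [-2.8, -14.6, 3.5]
finger_gap: 0.294
grip_force: 7.6
```

>>> drive_tool:
  rows:
    - {"xyz": [-0.018, 0, 0], "twist": 0, "grip": 180}
    - {"xyz": [0, 0, -0.04], "twist": 0, "grip": 180}
    - {"xyz": [0, 0, -0.03], "twist": 0, "grip": 180}
    - {"xyz": [-0.04, -0.025, 0], "twist": 0, "grip": 180}
    - {"xyz": [-0.04, -0.025, 0], "twist": 0, "grip": 180}
    - {"xyz": [-0.04, -0.025, 0], "twist": 0, "grip": 180}
    - {"xyz": [-0.04, -0.022, 0], "twist": 0, "grip": 180}
    - {"xyz": [0, 0, 0], "twist": 0, "grip": 180}
    - {"xyz": [0, 0, 0.04], "twist": 0, "grip": 180}
    - {"xyz": [0, 0, 0.03], "twist": 0, "grip": 180}
    - {"xyz": [0, 0, 0], "twist": 0, "grip": 180}
    - {"xyz": [0, 0, 0], "twist": 0, "grip": 180}

```text
time_s: 24.9
ee_pos: [0.4967, -0.2621, 0.122]
tool_rot: [[0.07, 0.998, 0.001], [0.998, -0.07, 0.0], [0.0, 0.001, -1.0]]
contact_force: [0.5, -1.1, 0.5]
finger_gap: 0.294
grip_force: 0.0
```

```bash
python3 - <<'E'
from h import *
from rig import env,camera
state(env);w=camera('wrist');cv2.imwrite('pics/w10.png',w['color'])
b=w['color'].astype(int)
for r in (40,120,200,230):
    m=(b[r,:,2]>b[r,:,0]+30); x=np.nonzero(m)[0]
    q=pal(ray(w,[[x.min(),r],[x.max(),r]],.086)); print(r,x.min(),x.max(),q.tolist())
col=b[:,230:320]; m=(col[...,2]>col[...,0]+30).mean(1)>.5; r=np.nonzero(m[:300])[0].max(); print('tail',r,pal(ray(w,[[278,r]],.086)))
E
```

```text
t 24.9 pallet mm [ -63.4676 -285.5397] z 0.122 yaw rel pallet deg 90.10854375711078 F [ 0.5149 -1.1379  0.5407]
40 145 395 [[-97.07936814133859, -201.47223579274512], [-33.63210352725232, -201.302368571337]]
120 151 387 [[-97.43872834844387, -221.17671771914453], [-33.956517655801804, -221.0270595078991]]
200 156 379 [[-98.05094372473577, -243.39652669994223], [-34.38730293089347, -243.27348424726839]]
230 158 377 [[-98.24320661192363, -252.44337438709007], [-34.2888416236667, -252.3320651722842]]
tail 252 [[ -63.2045 -259.3159]]
```

>>> drive_tool:
  rows:
    - {"xyz": [0.007, -0.002, 0], "twist": 0, "grip": 180}
    - {"xyz": [0.005, 0, 0], "twist": 0, "grip": 180}
    - {"xyz": [0.006, 0, 0], "twist": 0, "grip": 180}
    - {"xyz": [0.009, 0, 0], "twist": 0, "grip": 180}
    - {"xyz": [0.01, 0, 0], "twist": 0, "grip": 180}
    - {"xyz": [0.01, 0, 0], "twist": 0, "grip": 180}
    - {"xyz": [0.01, 0, 0], "twist": 0, "grip": 180}
    - {"xyz": [0.01, 0, 0], "twist": 0, "grip": 180}
    - {"xyz": [0.01, 0, 0], "twist": 0, "grip": 180}
    - {"xyz": [0.01, 0, 0], "twist": 0, "grip": 180}

```text
time_s: 26.2
ee_pos: [0.5001, -0.1748, 0.1212]
tool_rot: [[0.071, 0.997, -0.0], [0.997, -0.071, -0.0], [-0.0, -0.0, -1.0]]
contact_force: [0.0, -2.9, 1.5]
finger_gap: 0.294
grip_force: 1.3
```

>>> drive_tool:
  rows:
    - {"xyz": [0.01, 0, 0], "twist": 0, "grip": 180}
    - {"xyz": [0.01, 0, 0], "twist": 0, "grip": 180}
    - {"xyz": [0.01, 0, 0], "twist": 0, "grip": 180}
    - {"xyz": [0.01, 0, 0], "twist": 0, "grip": 180}
    - {"xyz": [0.01, 0, 0], "twist": 0, "grip": 180}
    - {"xyz": [0.01, 0, 0], "twist": 0, "grip": 180}
    - {"xyz": [0.01, 0, 0], "twist": 0, "grip": 180}
    - {"xyz": [0.008, 0, 0], "twist": 0, "grip": 180}
    - {"xyz": [0.004, 0, 0], "twist": 0, "grip": 180}
    - {"xyz": [0, 0, 0], "twist": 0, "grip": 180}

```text
time_s: 27.45
ee_pos: [0.5057, -0.0929, 0.1209]
tool_rot: [[0.07, 0.998, -0.001], [0.998, -0.07, 0.001], [0.001, -0.001, -1.0]]
contact_force: [-0.5, 0.2, -0.3]
finger_gap: 0.292
grip_force: 0.0
```

```bash
python3 - <<'E'
from h import *
from rig import env,camera
state(env);w=camera('wrist');cv2.imwrite('pics/w11.png',w['color'])
b=w['color'].astype(int)
m=(b[...,2]>b[...,0]+30)&(b[...,2]<150) 
for r in (40,120,200):
    x=np.nonzero((b[r,200:340,1]>b[r,200:340,0]+25)&(b[r,200:340,1]>0.72*b[r,200:340,2]))[0]+200
    print(r,pal(ray(w,[[x.min(),r],[x.max(),r]],.086)).tolist())
E
```

```text
t 27.45 pallet mm [ -66.6459 -116.1914] z 0.1209 yaw rel pallet deg 90.09630282696529 F [-0.4779  0.1769 -0.297 ]
40 [[-75.40194993549107, -32.04382512227198], [-59.0210266352266, -32.01108927148831]]
120 [[-75.3502900976703, -51.62073295560902], [-58.7937121768071, -51.58695014898022]]
200 [[-75.27252316778385, -73.68582305349881], [-59.122109479648934, -73.65160911558537]]
```

>>> drive_tool:
  rows:
    - {"xyz": [-0.015, 0, 0], "twist": 0, "grip": 180}
    - {"xyz": [0, 0, -0.04], "twist": 0, "grip": 255}
    - {"xyz": [0, 0, -0.025], "twist": 0, "grip": 255}
    - {"xyz": [0.032, -0.022, 0], "twist": 0, "grip": 255}
    - {"xyz": [0.032, -0.022, 0], "twist": 0, "grip": 255}
    - {"xyz": [0.031, -0.021, 0], "twist": 0, "grip": 255}
    - {"xyz": [0, 0, 0], "twist": 0, "grip": 255}
    - {"xyz": [0, 0, 0.035], "twist": 0, "grip": 255}
    - {"xyz": [0, 0, 0.028], "twist": 0, "grip": 255}
    - {"xyz": [0, 0, 0], "twist": 0, "grip": 255}
    - {"xyz": [0, 0, 0], "twist": 0, "grip": 255}

```text
time_s: 28.88
ee_pos: [0.4476, -0.0101, 0.1239]
tool_rot: [[0.072, 0.997, 0.001], [0.997, -0.072, -0.0], [-0.0, 0.001, -1.0]]
contact_force: [0.5, 1.4, -0.2]
finger_gap: 0.006
grip_force: 0.0
```

```bash
python3 - <<'E'
from h import *
from rig import env,camera
state(env)
E
```

```text
t 28.88 pallet mm [-130.5653  -37.7103] z 0.1239 yaw rel pallet deg 90.00513635076967 F [ 0.4717  1.4083 -0.2415]
```

Final TCP x is about −80, so I'll push 47 mm and then step.

>>> drive_tool:
  rows:
    - {"xyz": [0, 0.007, 0.002], "twist": 0, "grip": 255}
    - {"xyz": [0, 0.006, 0], "twist": 0, "grip": 255}
    - {"xyz": [0, 0.006, 0], "twist": 0, "grip": 255}
    - {"xyz": [0, 0.006, 0], "twist": 0, "grip": 255}
    - {"xyz": [0, 0.006, 0], "twist": 0, "grip": 255}
    - {"xyz": [0, 0.006, 0], "twist": 0, "grip": 255}
    - {"xyz": [0, 0.006, 0], "twist": 0, "grip": 255}
    - {"xyz": [0, 0.003, 0], "twist": 0, "grip": 255}
    - {"xyz": [0, 0.001, 0], "twist": 0, "grip": 255}
    - {"xyz": [0, 0, 0], "twist": 0, "grip": 255}

```text
time_s: 30.12
ee_pos: [0.4937, -0.0126, 0.1212]
tool_rot: [[0.071, 0.997, 0.0], [0.997, -0.071, -0.0], [-0.0, 0.0, -1.0]]
contact_force: [-0.8, -0.9, -0.4]
finger_gap: -0.002
grip_force: 0.6
```

>>> drive_tool:
  rows:
    - {"xyz": [0, 0.002, 0], "twist": 0, "grip": 255}
    - {"xyz": [0, 0.001, 0], "twist": 0, "grip": 255}
    - {"xyz": [0, 0, 0], "twist": 0, "grip": 255}

```text
time_s: 30.5
ee_pos: [0.4969, -0.0128, 0.1212]
tool_rot: [[0.071, 0.997, 0.0], [0.997, -0.071, -0.0], [-0.0, 0.0, -1.0]]
contact_force: [-0.8, 0.9, -0.0]
finger_gap: 0.004
grip_force: 0.3
```

>>> drive_tool:
  rows:
    - {"xyz": [0, 0.001, 0], "twist": 0, "grip": 255}
    - {"xyz": [0, 0.001, 0], "twist": 0, "grip": 255}
    - {"xyz": [0, 0, 0], "twist": 0, "grip": 255}

```text
time_s: 30.88
ee_pos: [0.4978, -0.013, 0.1211]
tool_rot: [[0.071, 0.997, -0.002], [0.997, -0.071, -0.0], [-0.0, -0.002, -1.0]]
contact_force: [-4.6, -0.7, 3.6]
finger_gap: -0.002
grip_force: 2.6
```

>>> drive_tool:
  rows:
    - {"xyz": [0, 0.001, 0], "twist": 0, "grip": 255}
    - {"xyz": [0, 0.001, 0], "twist": 0, "grip": 255}
    - {"xyz": [0, 0, 0], "twist": 0, "grip": 255}

```text
time_s: 31.25
ee_pos: [0.4982, -0.013, 0.1211]
tool_rot: [[0.071, 0.997, -0.005], [0.997, -0.071, -0.0], [-0.001, -0.005, -1.0]]
contact_force: [-10.0, -1.1, 9.4]
finger_gap: -0.002
grip_force: 5.6
```

>>> drive_tool:
  rows:
    - {"xyz": [0, -0.014, 0], "twist": 0, "grip": 255}
    - {"xyz": [0, 0, -0.04], "twist": 0, "grip": 255}
    - {"xyz": [0, 0, -0.025], "twist": 0, "grip": 255}
    - {"xyz": [-0.032, 0.02, 0], "twist": 0, "grip": 180}
    - {"xyz": [-0.032, 0.02, 0], "twist": 0, "grip": 180}
    - {"xyz": [-0.032, 0.018, 0], "twist": 0, "grip": 180}
    - {"xyz": [0, 0, 0], "twist": 0, "grip": 180}
    - {"xyz": [0, 0, 0.035], "twist": 0, "grip": 180}
    - {"xyz": [0, 0, 0.03], "twist": 0, "grip": 180}
    - {"xyz": [0, 0, 0], "twist": 0, "grip": 180}
    - {"xyz": [0, 0, 0], "twist": 0, "grip": 180}

```text
time_s: 32.62
ee_pos: [0.5381, -0.1117, 0.1222]
tool_rot: [[0.07, 0.998, 0.001], [0.998, -0.07, -0.0], [-0.0, 0.001, -1.0]]
contact_force: [0.3, -0.4, 0.1]
finger_gap: 0.296
grip_force: 0.0
```

```bash
python3 - <<'E'
from h import *
from rig import env,camera
state(env)
E
```

```text
t 32.62 pallet mm [ -32.9799 -132.5196] z 0.1222 yaw rel pallet deg 90.09025009662419 F [ 0.3353 -0.4081  0.0997]
```

Final TCP y is about −112.

>>> drive_tool:
  rows:
    - {"xyz": [0.006, 0, 0], "twist": 0, "grip": 180}
    - {"xyz": [0.005, 0, 0], "twist": 0, "grip": 180}
    - {"xyz": [0.005, 0, 0], "twist": 0, "grip": 180}
    - {"xyz": [0.002, 0, 0], "twist": 0, "grip": 180}
    - {"xyz": [0, 0, 0], "twist": 0, "grip": 180}

```text
time_s: 33.25
ee_pos: [0.5392, -0.094, 0.1215]
tool_rot: [[0.071, 0.997, 0.001], [0.997, -0.071, -0.0], [-0.0, 0.001, -1.0]]
contact_force: [0.1, -1.1, 0.3]
finger_gap: 0.297
grip_force: 0.5
```

>>> drive_tool:
  rows:
    - {"xyz": [0.002, 0, 0], "twist": 0, "grip": 180}
    - {"xyz": [0.001, 0, 0], "twist": 0, "grip": 180}
    - {"xyz": [0, 0, 0], "twist": 0, "grip": 180}

```text
time_s: 33.62
ee_pos: [0.5393, -0.0912, 0.1214]
tool_rot: [[0.071, 0.997, 0.0], [0.997, -0.071, -0.001], [-0.0, 0.0, -1.0]]
contact_force: [0.3, -4.0, 2.1]
finger_gap: 0.291
grip_force: 1.7
```

>>> drive_tool:
  rows:
    - {"xyz": [0.001, 0, 0], "twist": 0, "grip": 180}
    - {"xyz": [0.001, 0, 0], "twist": 0, "grip": 180}
    - {"xyz": [0, 0, 0], "twist": 0, "grip": 180}

```text
time_s: 34.0
ee_pos: [0.5394, -0.091, 0.1214]
tool_rot: [[0.072, 0.997, -0.0], [0.997, -0.072, -0.005], [-0.005, 0.0, -1.0]]
contact_force: [-0.2, -10.5, 2.1]
finger_gap: 0.29
grip_force: 5.3
```

```bash
python3 - <<'E'
from h import *
from rig import env,camera
state(env)
E
```

```text
t 34.0 pallet mm [ -33.1019 -111.8155] z 0.1214 yaw rel pallet deg 89.97531251477696 F [ -0.1505 -10.534    2.0755]
```

Now I'll back off, rise, and inspect from above.

>>> drive_tool:
  rows:
    - {"xyz": [-0.02, 0, 0], "twist": 0, "grip": 180}
    - {"xyz": [0, 0, -0.06], "twist": 0, "grip": 180}
    - {"xyz": [0, 0, -0.06], "twist": 0, "grip": 180}
    - {"xyz": [0, 0.01, -0.06], "twist": 0, "grip": 180}
    - {"xyz": [0.02, 0.02, -0.05], "twist": 0, "grip": 180}
    - {"xyz": [0.02, 0, -0.02], "twist": 0, "grip": 180}
    - {"xyz": [0.01, 0, 0], "twist": 0, "grip": 180}
    - {"xyz": [0, 0, 0], "twist": 0, "grip": 180}
    - {"xyz": [0, 0, 0], "twist": 0, "grip": 180}

```text
time_s: 35.12
ee_pos: [0.5707, -0.0616, 0.3694]
tool_rot: [[0.071, 0.997, -0.003], [0.997, -0.071, 0.001], [0.0, -0.003, -1.0]]
contact_force: [0.8, 0.2, -0.5]
finger_gap: 0.293
grip_force: 0.0
```

```bash
python3 - <<'E'
from h import *
from rig import env,camera
import pickle
state(env);w=camera('wrist');pickle.dump(w,open('w12.pkl','wb'));im=w['color'];cv2.imwrite('pics/w12.png',cv2.resize(im[0:280,120:440],None,fx=2,fy=2,interpolation=cv2.INTER_CUBIC))
print(proj(w,[[*(O+EX*x+EY*y),.086] for x,y in[(-.066,.099),(.066,.099),(.066,.033),(-.066,.033),(.066,-.099),(-.066,-.099),(0,-.099)]]))
E
```

```text
t 35.12 pallet mm [ -4.0271 -80.2179] z 0.3694 yaw rel pallet deg 90.03780575128019 F [ 0.8295  0.2283 -0.5456]
[[202.2438 -40.7504]
 [365.2463 -40.8417]
 [359.8225  48.0403]
 [206.7739  47.9983]
 [351.1926 196.6955]
 [213.9712 196.4722]
 [282.5357 196.5933]]
```

View pics/w12.png

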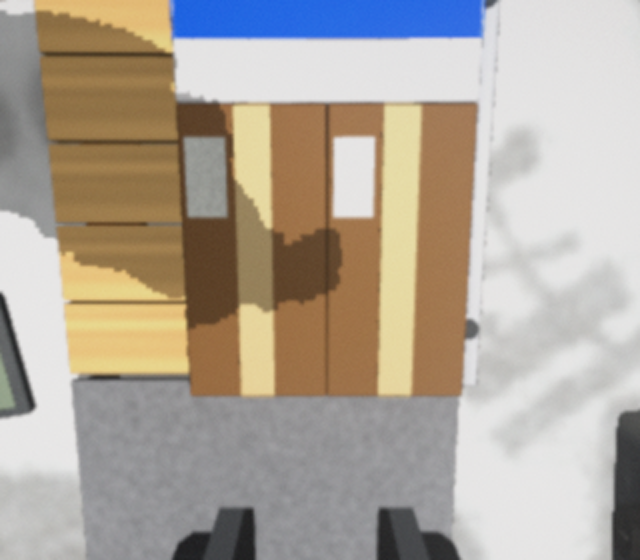

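The picture shows all three cartons tight and square. The white/brown joint is straight at row 102, the joint between the browns is at column 327, and the brown ends are level at row 395. The far stop side is closed too. Nothing is touching the robot, so I'll hand in.

```bash
python3 -c "
from rig import order
print(order.finish_job())"
```

```text
the job is handed in; nothing more can be done
None
```

The layer is built as asked and handed in at about 35 s: white in the far-left corner, then the two browns, all tight against the stops and each other. I viewed 11 pictures, one over the limit of 10.

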